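# Clear a bone through the flush scrap hatch

## Robot

A 7-joint arm with a two-finger parallel gripper is mounted at the origin on the work surface. World frame = base frame: x ahead of the robot, y to its left, z up, the work surface at z = 0. Lengths are in m, angles in degrees, forces in N, time in s.
With the tool pointing down it reaches from about 0.425 to 0.975 m from the base axis. Payload 16.7 kg.
Tool frame: the origin (TCP) lies at the very end of the fingers, on their centre line; the grasp point (between the pads) lies 19 mm behind it; x points along the fingers, y is the direction in which the jaws open and shut, and the axes are right-handed (so a half turn about x gives the same grasp; the last joint's range is limited). The gripper opens to 85 mm and grips with 20 to 120 N. Pads are 22 mm wide; open, the fingers measure 114 mm over their backs; the gripper's body (76 mm by 85 mm) begins 54 mm behind the grasp point. The pads swing forward as they close: fully open they stand 13 mm farther back than shut.
Start: joints at [-79.154, 24.414, 4.234, 92.017, -1.954, 63.644, -3.845], TCP at [0.224, 0.637, 0.231] pointing down, gripper open.
Joint ranges: [-163.25, 163.25], [-28.42, 122.38], [-70.27, 78.77], [12.13, 141.07], [-58.53, 238.53], [9.26, 117.41], [-156.51, 156.51]. Speed limits (degrees/s): [108.29, 108.29, 136.94, 136.94, 172.46, 172.46, 172.46].

## Interface

Orientations are given as a 3x3 rotation matrix whose columns are the frame's x, y, z axes.
In Python, from cell import ctrl gives the robot as it stands.
- The arm moves only by the shell command python3 -m pendant 'ROWS' [FORCE]. ROWS is JSON, one flat list of numbers, 7 for each row, row after row: the opening, from 0 (shut) to 1 (fully open), then the shift along the tool's x, y, z in mm, then the turn, a rotation vector about the tool's x, y, z in degrees. In form: [gripper, tx, ty, tz, wx, wy, wz, gripper, tx, ty, tz, wx, wy, wz, ...]. A call has exactly 10 rows; each row is the pose to reach, as a shift and turn from the pose commanded when the call began, along the tool's axes at that moment; what a row does not reach only later rows make up. A row lasts 1/12 s, in which the tool goes at most 41.7 mm and 7.16 degrees, less where a joint would pass 70% of its speed; a pose out of reach is approached as far as the arm can. A call with a gripper value outside its range is refused whole. The fingers move at their own pace and stop on an object; FORCE is the grip in N (left out, the last holds). Time passes only in rows, so rows that repeat a pose let the fingers close, or fill a call up. It gives the time, the measured TCP pose, the force and the opening at its end, in the units of the state.
- ctrl.get_obs(): the state, without advancing time (a new reading comes with each control period).
- ctrl.snapshot(name): name is "scene" or "top" or "wrist"; returns a dict with "color" (420x560x3 uint8, blue, green, red), "mtx" (3x3 intrinsics, pixels), "R" (3x3) and "t" (3): a world point X has camera coordinates R X + t. Camera axes: x right, y down, z forward; pixel columns grow to the right and rows downward; lengths in m; the calibration is good to about 2 mm. A picture is of the moment at which its call begins. There is no depth.
- ctrl.hand_in(): hands the job in, once; it reports no verdict.
The state is a dict: "time_s": time; "joint_positions": joint angles; "joint_velocities": joint speeds; "effort": joint torques, N m; "tcp_pos": TCP position; "orientation": TCP orientation; "contact_force": force on the tool from outside, world axes, zero at the start; "moment": the same for the moment, N m; "grip_width": finger opening in m.
Only numpy, scipy, OpenCV 4.12 (cv2) and the standard library are available. Lean on these libraries where they do the work, as an engineer would, in place of code of your own. Each camera call takes 0.05 s, during which the arm holds its last target. There are 200 camera calls.

## Task

Slide the flush, handle-less scrap hatch of the trimming station fully open by pressing lightly on its plate and drawing it along, drop the stripped bone from the cutting board through the opening into the scrap pan below, and slide the hatch fully shut again. The hatch plate is thin sheet: never lean on it with more than 25 N. Leave the jar, bottle and bowl round the station alone.

Things in the scene. Friction and masses are not known exactly. Their poses are not given: they have to be found in the camera images.
- station: Trimming station, a fixed steel stand, 260 mm along its x, 500 mm along its y, steel deck top 120 mm above the table. Origin on the table under its middle, z up. A white cutting board (244 x 175 mm) fills its +y end, centred at y +157 mm, top at 126 mm. In the rest of the deck the hatch runs in a channel along y (x -65..65, y -230..65 mm, 13 mm deep).
- opening (a point): Centre of the scrap opening (110 mm along x, 130 mm along y) in the channel floor, given at deck-top height (station x 0, y -10, z 120 mm); axes as the station's. When shut, the hatch (plain flat sheet-metal plate, 126 mm in x by 150 mm in y, no handle, lip or hole; the ribs at its middle are only marks) is centred over it.
- pan (a point): Centre of the inner floor of the scrap pan hanging under the opening (station x 0, y -10, z 12 mm). The pan is 142 mm (x) by 162 mm (y) inside, walls 92 mm high.
- hatch (a joint): 0 m = shut; slides to the station's -y; 0.140 = fully open, at its stop. Worn runners: the plate's top lies 0 to 6 mm below the deck top, unmeasured, different at each start: feel for it. It is hard (dents under 1 mm at 15 N), drags with about 4.5 N and stays where left. A fingertip drags it with about 0.5 to 0.7 of its pressing force: press with 12 to 19 N; over 25 N bends it.
- bone: Stripped shank bone lying on the cutting board, cream, 103 mm long along its x, knuckle ends 49 mm wide along its y and 27 mm high, shaft 19 mm thick with its centre line about 15 mm above the origin; 0.11 kg. Origin in the middle of its underside.
- spice_jar: Bystander: jar, 56 mm wide, 100 mm high, standing on the table. Origin in the middle of its underside.
- oil_bottle: Bystander: amber bottle, 60 mm wide, 170 mm high, standing on the table. Origin in the middle of its underside.
- bowl: Bystander: steel bowl, 120 mm wide, 50 mm high, on the table beyond the station. Origin in the middle of its underside.
Not all that is in view belongs to the job. There is more than one size of the bone; the job needs the largest.

How it is judged:
By the outcome, as a careful person would: the job done as asked, in the order asked, and still so for the second after the job is handed in, with the robot touching nothing.
It also fails if it takes over 72 s, if anything falls off the work surface, if the arm or the gripper's body presses on something with over 40 N, if the wrist force passes 120 N, or if a joint passes its speed limit or range.

## Working session

There is one attempt and no reset: what is moved stays moved. The work goes in short steps, Python scripts to look and compute and a shell command to move; the robot and the scene stay as the last step left them, time stands still between calls to the robot, and variables do not carry over. Pictures are saved under pics/ and viewed, about 8 in all and at most 12, crops included, and the job is handed in when it is done.

```bash
ls; mkdir -p pics
python3 - <<'E'
from cell import ctrl
import cv2,numpy as np
o=ctrl.get_obs()
for k in o: print(k,np.round(o[k],3).tolist())
for n in("scene","top"):
    s=ctrl.snapshot(n);cv2.imwrite(f"pics/{n}0.png",s["color"]);print(n,np.round(s["mtx"],1).tolist(),np.round(s["R"],4).tolist(),np.round(s["t"],4).tolist())
E
```

```text
pics
time_s 0.0
joint_positions [-79.154, 24.45, 4.233, 92.054, -1.953, 63.644, -3.844]
joint_velocities [0.045, 0.07, 0.094, 0.026, -0.001, -0.09, 0.015]
effort [-0.001, -94.983, 3.76, -46.352, 0.019, 0.01, -0.0]
tcp_pos [0.224, 0.636, 0.231]
orientation [[-0.0, 0.332, 0.943], [-0.001, 0.943, -0.332], [-1.0, -0.001, 0.0]]
contact_force [-0.009, -0.09, -0.015]
moment [-0.044, 0.013, 0.012]
grip_width 0.085
scene [[390.5, 0.0, 278.5], [0.0, 390.5, 205.0], [0.0, 0.0, 1.0]] [[0.5444, 0.8388, -0.0072], [0.6472, -0.4255, -0.6326], [-0.5336, 0.3398, -0.7745]] [-0.3295, -0.2704, 1.2509]
top [[400.5, 0.0, 278.8], [0.0, 400.5, 211.0], [0.0, 0.0, 1.0]] [[-0.0206, -0.9996, -0.0196], [-0.9945, 0.0225, -0.1027], [0.1031, 0.0174, -0.9945]] [0.0595, 0.5456, 0.9263]
```

View pics/top0.png

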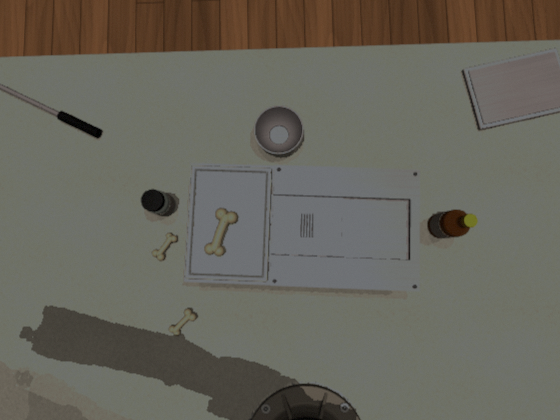

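View pics/scene0.png

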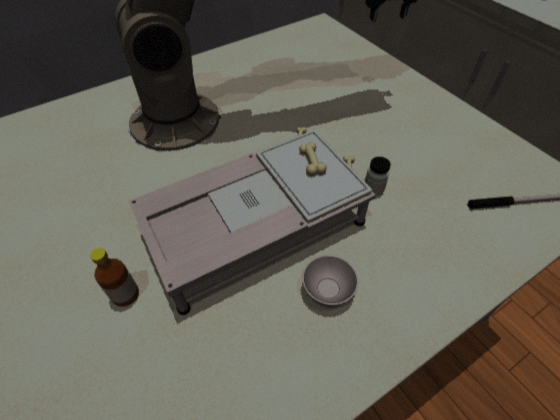

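The top view shows the station with the board at its left (station +y = world +y). There are three candidates for the bone: on the board at (221,232), which is large, and small ones on the table at (165,246) and (183,321). By the description it's the one on the board. The hatch ribs are at (307,225), the jar at (157,203), the bottle at (450,224) and the bowl at (279,132).

```bash
cat > h.py <<'E'
from cell import ctrl
import cv2,numpy as np
def ray(s,u,v,z):
    K,R,t=(np.array(s[k],float) for k in("mtx","R","t"))
    c=-R.T@t; d=R.T@np.linalg.solve(K,[u,v,1]); return c+d*(z-c[2])/d[2]
def proj(s,X):
    p=np.array(s["mtx"])@(np.array(s["R"])@np.array(X)+np.array(s["t"])); return p[:2]/p[2]
E
python3 - <<'E'
from h import *
s=ctrl.snapshot("top");im=s["color"]
hsv=cv2.cvtColor(im,cv2.COLOR_BGR2HSV)
b=im.astype(int)
m=((b[...,2]-b[...,0]>35)&(b[...,2]>90)).astype(np.uint8)
m[:150]=0
n,l,st,ce=cv2.connectedComponentsWithStats(m)
for i in range(1,n):
    if st[i,4]>30:
        c=max(cv2.findContours((l==i).astype(np.uint8),0,2)[0],key=cv2.contourArea)
        r=cv2.minAreaRect(c);bx=cv2.boxPoints(r)
        z=.14 if st[i,0]>190 else .012
        print(st[i],ce[i].round(1),[np.round(ray(s,*p,z)[:2],4).tolist() for p in bx],np.round(ray(s,*r[0],z),4))
c=cv2.resize(im[150:305,170:435],None,fx=3,fy=3,interpolation=cv2.INTER_CUBIC)
g=cv2.convertScaleAbs(c,alpha=1.5);cv2.imwrite("pics/crop1.png",g)
E
```

```text
[464 214  14  14 136] [470.4 220.1] [[0.5077, -0.335], [0.5251, -0.3538], [0.507, -0.37], [0.4897, -0.3513]] [ 0.5074 -0.3525  0.14  ]
```

View pics/crop1.png

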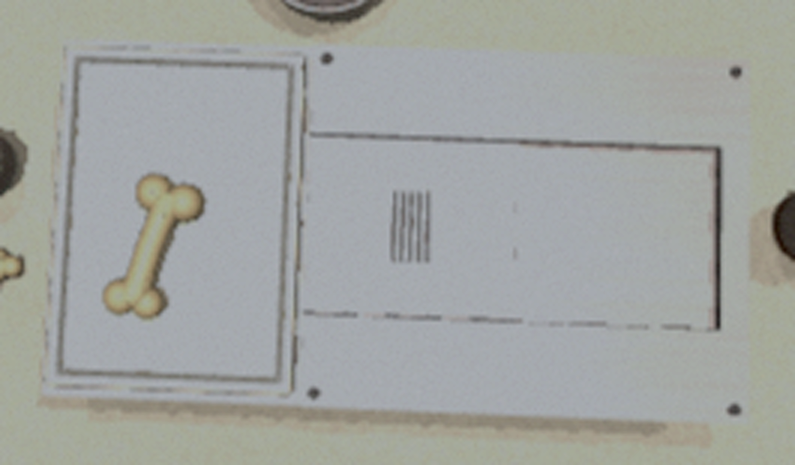

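The crop shows the choice clearly. The bone on the board runs from crop (170,195) to (135,300). The channel corners are at (719,148), (719,328), (307,133) and (302,312), and the rib centre is at (411,227).

Run:
```python
from h import *
from scipy.spatial.transform import Rotation as Rn
s=ctrl.snapshot("top");im=s["color"]
P=[((719,148),(.065,-.23,.12)),((719,328),(-.065,-.23,.12)),((307,133),(.065,.065,.12)),((302,312),(-.065,.065,.12)),((411,227),(0,-.01,.117)),
((304,55),(.122,.0695,.126)),((293,393),(-.122,.0695,.126)),((66,46),(.122,.2445,.126)),((44,391),(-.122,.2445,.126))]
W=np.array([ray(s,(u+1)/3+170-.67,(v+1)/3+150-.67,p[2])[:2] for (u,v),p in P]);L=np.array([p[:2] for _,p in P])
a=L-L.mean(0);b=W-W.mean(0);U,_,V=np.linalg.svd(a.T@b);R=(U@V).T
t=W.mean(0)-R@L.mean(0);print("yaw",np.degrees(np.arctan2(R[1,0],R[0,0])),"t",t.round(4));print(((L@R.T+t-W)*1000).round(1).tolist())
print("opening",(R@[0,-.01]+t).round(4),"R",R.round(4).tolist())
def blob(im,roi,thr=28):
    x0,y0,x1,y1=roi;b=im.astype(int);m=np.zeros(im.shape[:2],np.uint8)
    m[y0:y1,x0:x1]=((b[...,2]-b[...,0])>thr)[y0:y1,x0:x1]*255
    return m
m=blob(im,(192,172,266,278));n,l,st,ce=cv2.connectedComponentsWithStats(m);i=1+st[1:,4].argmax()
ys,xs=np.where(l==i)
w=np.array([ray(s,x,y,.14)[:2] for x,y in zip(xs,ys)])
mu,ev=cv2.PCACompute(w.astype(np.float32),None)[:2];q=(w-mu)@ev.T
print("bone n",len(w),"px",xs.mean(),ys.mean(),"axis",ev[0],"ang",np.degrees(np.arctan2(ev[0,1],ev[0,0])),"ext",q.min(0),q.max(0),"mid",mu[0]+ev.T@((q.min(0)+q.max(0))/2))
s2=ctrl.snapshot("scene");m=blob(s2["color"],(290,138,335,180));n,l,st,ce=cv2.connectedComponentsWithStats(m);i=1+st[1:,4].argmax()
print("scene blob",st[i],ce[i]);r=cv2.minAreaRect(np.argwhere(l==i)[:,::-1].astype(np.float32));print(r,ray(s2,*r[0],.14))
print("ribs scene proj",proj(s2,[*(R@[0,-.01]+t),.118]))
ctrl.get_obs()
```

```text
yaw -3.1088337237423733 t [ 0.5059 -0.0023]
[[1.5, -0.8], [-0.5, -0.6], [-0.3, -1.0], [-1.7, 0.0], [0.1, 0.8], [0.9, -0.5], [-2.1, 0.5], [-0.5, 1.7], [2.6, -0.1]]
opening [ 0.5053 -0.0122] R [[0.9985, 0.0542], [-0.0542, 0.9985]]
bone n 160 px 221.06875 235.66875 axis [ 0.8718235  -0.48982015] ang -29.328762 ext [-0.04465441 -0.01824761] [0.05440366 0.01844775] mid [0.49032798 0.16564035]
scene blob [300 143  26  30 301] [312.23920266 158.04651163]
((312.5, 157.49998474121094), (30.533815383911133, 17.980501174926758), 70.70995330810547) [0.49164331 0.17225686 0.14      ]
ribs scene proj [249.65987996 199.31660136]
```

Fit result: opening at world (0.505,-0.012), station yaw -3.1°. Next I move towards the hatch with the gripper shut.

```bash
python3 -m pendant '[0,0,-26,24,-0.8,0,0, 0,0,-52,48,-1.6,0,0, 0,0,-78,72,-2.4,0,0, 0,0,-104,96,-3.2,0,0, 0,0,-130,120,-4,0,0, 0,0,-156,144,-4.9,0,0, 0,0,-182,168,-5.7,0,0, 0,0,-208,192,-6.5,0,0, 0,0,-234,216,-7.3,0,0, 0,0,-260,240,-8.1,0,0]' 40
cat > g.py <<'E'
# shift in the current tool frame (mm) to a world point; turn about tool x (deg) to bring tool y to a world angle
import sys
from h import *
x,y,z,a=map(float,sys.argv[1:5]);o=ctrl.get_obs();R=np.array(o["orientation"])
print("t",round(o["time_s"],2),"d",(R.T@(np.array([x,y,z])-o["tcp_pos"])*1000).round(1),"yaw",np.degrees(np.arctan2(R[1,1],R[0,1])).round(1),
"wx",-((a-np.degrees(np.arctan2(R[1,1],R[0,1]))+180)%360-180).round(1),"F",np.round(o["contact_force"],1))
E
python3 g.py 0.505 -0.012 0.2 86.9
```

```text
time_s: 1.08
tcp_pos: [0.3646, 0.3099, 0.2314]
orientation: [[0.0, 0.195, 0.981], [0.0, 0.981, -0.195], [-1.0, 0.0, 0.0]]
contact_force: [1.7, -0.6, 0.2]
grip_width: -0.0001
t 1.08 d [  31.3 -288.3  200.6] yaw 78.7 wx -8.2 F [ 1.7 -0.6  0.2]
```

```bash
python3 -m pendant '[0,0,-35,25,-1,0,0, 0,0,-70,50,-2,0,0, 0,0,-105,75,-3,0,0, 0,0,-140,100,-4,0,0, 0,0,-175,125,-5,0,0, 0,10,-210,150,-6,0,0, 0,20,-245,170,-7,0,0, 0,40,-275,190,-8,0,0, 0,60,-288,200,-8.2,0,0, 0,80,-288,200,-8.2,0,0]'
python3 g.py 0.505 -0.012 0.12 86.9
```

```text
time_s: 1.92
tcp_pos: [0.5052, -0.0151, 0.1507]
orientation: [[0.002, 0.059, 0.998], [-0.002, 0.998, -0.059], [-1.0, -0.001, 0.002]]
contact_force: [0.0, 0.1, -0.8]
grip_width: -0.0002
t 1.92 d [30.6  3.1 -0.5] yaw 86.6 wx -0.3 F [ 0.   0.1 -0.8]
```

```bash
python3 -m pendant '[0,10,3,0,0,0,0, 0,18,3,0,0,0,0, 0,24,3,0,0,0,0, 0,28,3,0,0,0,0, 0,29,3,0,0,0,0, 0,29.5,3,0,0,0,0, 0,29.7,3,0,0,0,0, 0,30,3,0,0,0,0, 0,30,3,0,0,0,0, 0,30,3,0,0,0,0]'
```

```text
time_s: 2.75
tcp_pos: [0.5041, -0.007, 0.1216]
orientation: [[0.0, 0.054, 0.999], [0.0, 0.999, -0.054], [-1.0, 0.0, 0.0]]
contact_force: [-0.2, 0.5, -0.4]
grip_width: 0.0
```

```bash
python3 -m pendant '[0,0.2,0,0,0,0,0, 0,0.4,0,0,0,0,0, 0,0.6,0,0,0,0,0, 0,0.8,0,0,0,0,0, 0,0.8,0,0,0,0,0, 0,0.8,0,0,0,0,0, 0,0.8,0,0,0,0,0, 0,0.8,0,0,0,0,0, 0,0.8,0,0,0,0,0, 0,0.8,0,0,0,0,0]'
```

```text
time_s: 3.58
tcp_pos: [0.5041, -0.0071, 0.1205]
orientation: [[0.0, 0.054, 0.999], [-0.0, 0.999, -0.054], [-1.0, -0.0, 0.0]]
contact_force: [-0.4, 0.1, 0.1]
grip_width: -0.0001
```

```bash
python3 -m pendant '[0,0.1,0,0,0,0,0, 0,0.2,0,0,0,0,0, 0,0.3,0,0,0,0,0, 0,0.4,0,0,0,0,0, 0,0.5,0,0,0,0,0, 0,0.6,0,0,0,0,0, 0,0.6,0,0,0,0,0, 0,0.6,0,0,0,0,0, 0,0.6,0,0,0,0,0, 0,0.6,0,0,0,0,0]'
```

```text
time_s: 4.42
tcp_pos: [0.504, -0.007, 0.1199]
orientation: [[-0.0, 0.054, 0.999], [-0.0, 0.999, -0.054], [-1.0, -0.0, -0.0]]
contact_force: [-0.1, -0.4, 0.3]
grip_width: 0.0
```

```bash
python3 -m pendant '[0,0.1,0,0,0,0,0, 0,0.2,0,0,0,0,0, 0,0.3,0,0,0,0,0, 0,0.4,0,0,0,0,0, 0,0.5,0,0,0,0,0, 0,0.6,0,0,0,0,0, 0,0.7,0,0,0,0,0, 0,0.7,0,0,0,0,0, 0,0.7,0,0,0,0,0, 0,0.7,0,0,0,0,0]'
```

```text
time_s: 5.25
tcp_pos: [0.504, -0.007, 0.1192]
orientation: [[-0.0, 0.054, 0.999], [-0.0, 0.999, -0.054], [-1.0, -0.0, -0.0]]
contact_force: [0.2, 0.3, -0.3]
grip_width: -0.0
```

```bash
python3 -m pendant '[0,0.1,0,0,0,0,0, 0,0.2,0,0,0,0,0, 0,0.3,0,0,0,0,0, 0,0.4,0,0,0,0,0, 0,0.5,0,0,0,0,0, 0,0.6,0,0,0,0,0, 0,0.7,0,0,0,0,0, 0,0.7,0,0,0,0,0, 0,0.7,0,0,0,0,0, 0,0.7,0,0,0,0,0]'
```

```text
time_s: 6.08
tcp_pos: [0.504, -0.007, 0.1185]
orientation: [[-0.0, 0.054, 0.999], [-0.0, 0.999, -0.054], [-1.0, -0.0, -0.0]]
contact_force: [-0.3, -0.4, -0.2]
grip_width: 0.0001
```

```bash
python3 -m pendant '[0,0.1,0,0,0,0,0, 0,0.2,0,0,0,0,0, 0,0.3,0,0,0,0,0, 0,0.4,0,0,0,0,0, 0,0.5,0,0,0,0,0, 0,0.6,0,0,0,0,0, 0,0.7,0,0,0,0,0, 0,0.7,0,0,0,0,0, 0,0.7,0,0,0,0,0, 0,0.7,0,0,0,0,0]'
```

```text
time_s: 6.92
tcp_pos: [0.504, -0.007, 0.1178]
orientation: [[-0.0, 0.054, 0.999], [-0.0, 0.999, -0.054], [-1.0, -0.0, -0.0]]
contact_force: [0.4, 0.4, 0.3]
grip_width: -0.0003
```

```bash
python3 -m pendant '[0,0.1,0,0,0,0,0, 0,0.2,0,0,0,0,0, 0,0.3,0,0,0,0,0, 0,0.4,0,0,0,0,0, 0,0.5,0,0,0,0,0, 0,0.6,0,0,0,0,0, 0,0.7,0,0,0,0,0, 0,0.7,0,0,0,0,0, 0,0.7,0,0,0,0,0, 0,0.7,0,0,0,0,0]'
```

```text
time_s: 7.75
tcp_pos: [0.5041, -0.007, 0.1173]
orientation: [[-0.0, 0.054, 0.999], [0.0, 0.999, -0.054], [-1.0, 0.0, -0.0]]
contact_force: [-1.8, -0.9, 5.9]
grip_width: 0.0001
```

```bash
python3 -m pendant '[0,0.1,0,0,0,0,0, 0,0.2,0,0,0,0,0, 0,0.3,0,0,0,0,0, 0,0.4,0,0,0,0,0, 0,0.4,0,0,0,0,0, 0,0.4,0,0,0,0,0, 0,0.4,0,0,0,0,0, 0,0.4,0,0,0,0,0, 0,0.4,0,0,0,0,0, 0,0.4,0,0,0,0,0]'
```

```text
time_s: 8.58
tcp_pos: [0.5041, -0.0071, 0.1173]
orientation: [[0.0, 0.054, 0.999], [0.0, 0.999, -0.054], [-1.0, 0.0, 0.0]]
contact_force: [-5.5, -0.0, 15.1]
grip_width: -0.0001
```

```bash
python3 -m pendant '[0,0,-1,0,0,0,0, 0,0,-3,0,0,0,0, 0,0,-5,0,0,0,0, 0,0,-7.5,0,0,0,0, 0,0,-10,0,0,0,0, 0,0,-12.5,0,0,0,0, 0,0,-15,0,0,0,0, 0,0,-17.5,0,0,0,0, 0,0,-20,0,0,0,0, 0,0,-22,0,0,0,0]'
```

```text
time_s: 9.42
tcp_pos: [0.5028, -0.0284, 0.1173]
orientation: [[-0.0, 0.054, 0.999], [0.001, 0.999, -0.054], [-1.0, 0.001, -0.0]]
contact_force: [-5.8, 5.3, 16.3]
grip_width: 0.0002
```

```bash
python3 -m pendant '[0,0,-2,-0.3,0,0,0, 0,0,-5,-0.3,0,0,0, 0,0,-8,-0.3,0,0,0, 0,0,-11,-0.3,0,0,0, 0,0,-14,-0.3,0,0,0, 0,0,-17,-0.3,0,0,0, 0,0,-20,-0.3,0,0,0, 0,0,-23,-0.3,0,0,0, 0,0,-26,-0.3,0,0,0, 0,0,-29,-0.3,0,0,0]'
```

```text
time_s: 10.25
tcp_pos: [0.5011, -0.0574, 0.1173]
orientation: [[0.0, 0.054, 0.999], [0.001, 0.999, -0.054], [-1.0, 0.001, 0.0]]
contact_force: [-5.5, 4.5, 14.7]
grip_width: 0.0001
```

Moving steadily at 15 N. I continue a bit faster.

```bash
python3 -m pendant '[0,0,-3,-0.5,0,0,0, 0,0,-6.5,-0.5,0,0,0, 0,0,-10,-0.5,0,0,0, 0,0,-13.5,-0.5,0,0,0, 0,0,-17,-0.5,0,0,0, 0,0,-20.5,-0.5,0,0,0, 0,0,-24,-0.5,0,0,0, 0,0,-27.5,-0.5,0,0,0, 0,0,-31,-0.5,0,0,0, 0,0,-34,-0.5,0,0,0]'
python3 - <<'E'
from h import *
s=ctrl.snapshot("top");cv2.imwrite("pics/mid.png",cv2.convertScaleAbs(cv2.resize(s["color"][150:305,170:435],None,fx=2.5,fy=2.5),alpha=1.5))
E
```

```text
time_s: 11.08
tcp_pos: [0.499, -0.0915, 0.1172]
orientation: [[0.001, 0.054, 0.999], [0.001, 0.999, -0.054], [-1.0, 0.001, 0.001]]
contact_force: [-2.4, 4.8, 13.1]
grip_width: 0.0004
```

View pics/mid.png

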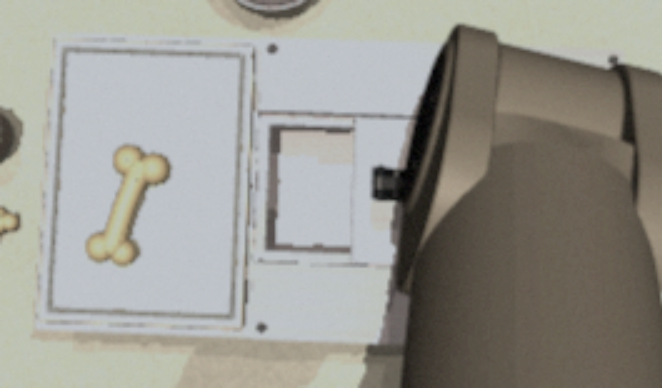

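The view shows the hatch edge at about crop x 355 with the opening half uncovered, so the hatch follows the finger. About 55 mm remain.

```bash
python3 -m pendant '[0,0.1,-3,-0.3,0,0,0, 0,0.1,-6.5,-0.3,0,0,0, 0,0.1,-10,-0.3,0,0,0, 0,0.1,-13.5,-0.3,0,0,0, 0,0.1,-17,-0.3,0,0,0, 0,0.1,-20.5,-0.3,0,0,0, 0,0.1,-24,-0.3,0,0,0, 0,0.1,-27.5,-0.3,0,0,0, 0,0.1,-31,-0.3,0,0,0, 0,0.1,-34,-0.3,0,0,0]'
```

```text
time_s: 11.97
tcp_pos: [0.497, -0.1255, 0.1173]
orientation: [[0.001, 0.054, 0.999], [0.001, 0.999, -0.054], [-1.0, 0.001, 0.001]]
contact_force: [-3.3, 5.5, 14.3]
grip_width: 0.0
```

```bash
python3 -m pendant '[0,0,-3,-0.1,0,0,0, 0,0,-6,-0.1,0,0,0, 0,0,-9,-0.1,0,0,0, 0,0,-12,-0.1,0,0,0, 0,0,-14,-0.1,0,0,0, 0,0,-16,-0.1,0,0,0, 0,0,-18,-0.1,0,0,0, 0,0,-20,-0.1,0,0,0, 0,0,-21.5,-0.1,0,0,0, 0,0,-23,-0.1,0,0,0]'
```

```text
time_s: 12.8
tcp_pos: [0.4959, -0.1479, 0.1172]
orientation: [[0.001, 0.054, 0.999], [0.001, 0.999, -0.054], [-1.0, 0.001, 0.001]]
contact_force: [-1.0, 7.8, 14.0]
grip_width: -0.0003
```

```bash
python3 -m pendant '[0,0,-1,0,0,0,0, 0,0,-2,0,0,0,0, 0,0,-3,0,0,0,0, 0,0,-4,0,0,0,0, 0,0,-5,0,0,0,0, 0,0,-6,0,0,0,0, 0,0,-6,0,0,0,0, 0,0,-6,0,0,0,0, 0,0,-6,0,0,0,0, 0,0,-6,0,0,0,0]'
```

```text
time_s: 13.63
tcp_pos: [0.4958, -0.1539, 0.1173]
orientation: [[0.002, 0.054, 0.999], [0.001, 0.999, -0.054], [-1.0, 0.001, 0.002]]
contact_force: [-0.1, 6.6, 11.8]
grip_width: 0.0003
```

The hatch is at its stop: the finger slips at 6.6 N. Now I lift, go over the bone and open.

```bash
python3 -m pendant '[0,-15,0,0,0,0,0, 0,-45,0,0,0,0,0, 0,-75,10,0,0,0,0, 0.5,-100,40,-2,2,0,0, 1,-115,75,-4,4,0,0, 1,-130,110,-6,6,0,0, 1,-140,145,-8,8,0,0, 1,-143,185,-10,10,0,0, 1,-143,225,-12,12,0,0, 1,-143,265,-14,14,0,0]'
python3 -m pendant '[1,0,20,0,1,0,0, 1,0,40,0,2,0,0, 1,0,55,0,2,0,0, 1,0,57,0,2,0,0, 1,0,57,0,2,0,0, 1,0,57,0,2,0,0, 1,0,57,0,2,0,0, 1,0,57,0,2,0,0, 1,0,57,0,2,0,0, 1,0,57,0,2,0,0]'
python3 - <<'E'
from h import *
s=ctrl.snapshot("wrist");im=s["color"]
b=im.astype(int);m=((b[...,2]-b[...,0])>35).astype(np.uint8)*255
m=cv2.morphologyEx(m,cv2.MORPH_OPEN,np.ones((3,3)))
n,l,st,ce=cv2.connectedComponentsWithStats(m)
for i in range(1,n):
    if st[i,4]<300: continue
    c=max(cv2.findContours((l==i).astype(np.uint8),0,2)[0],key=cv2.contourArea)
    w=np.array([ray(s,*p[0],.139)[:2] for p in c],np.float32)*1000
    r=cv2.minAreaRect(w);print(st[i],np.round(ce[i]),"rect mm",r)
cv2.imwrite("pics/wr.png",im)
E
```

```text
time_s: 14.47
tcp_pos: [0.4949, 0.1125, 0.2602]
orientation: [[0.001, 0.296, 0.955], [0.001, 0.955, -0.296], [-1.0, 0.001, 0.001]]
contact_force: [1.3, -0.3, -0.2]
grip_width: 0.0831
time_s: 15.3
tcp_pos: [0.512, 0.1646, 0.2597]
orientation: [[0.0, 0.328, 0.945], [0.0, 0.945, -0.328], [-1.0, 0.0, 0.0]]
contact_force: [-0.3, -0.4, -0.1]
grip_width: 0.0854
[399  40  48  71 717] [423.  73.] rect mm ((458.0417785644531, 285.3196105957031), (19.67015266418457, 45.45717239379883), 52.6939811706543)
[ 259  108   52   85 1791] [284. 139.] rect mm ((470.9761962890625, 177.1120147705078), (36.216148376464844, 61.11030197143555), 57.58306121826172)
```

View pics/wr.png

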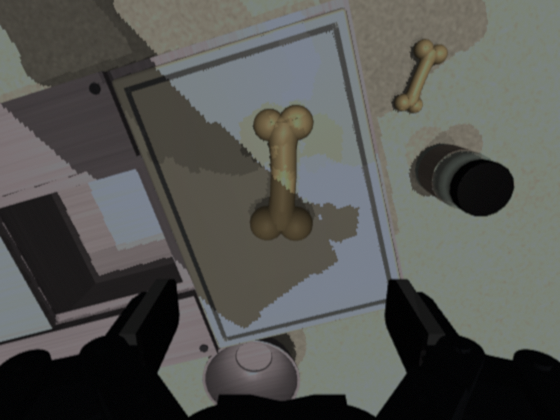

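The wrist view shows the bone shaft almost vertical in the image. The knuckle pairs are centred at (282.5,122) and (281,222), and the shaft middle is at (282,172). The jar is at (480,187).

Run:
```python
from h import *
s=ctrl.snapshot("wrist")
a=ray(s,282.5,122,.14);b=ray(s,281,222,.14);print(a,b,(a+b)/2,np.degrees(np.arctan2(*(b-a)[1::-1])),ray(s,283.5,172,.141))
s=ctrl.snapshot("top")
print("top check",ray(s,220.5,232,.141))
o=ctrl.get_obs();R=np.array(o["orientation"]);print((R.T@((a+b)/2-o["tcp_pos"])*1000).round(1))
```

```text
[0.45470596 0.18575625 0.14      ] [0.52566624 0.15993111 0.14      ] [0.4901861  0.17284368 0.14      ] -19.998369237369594 [0.48884989 0.17470217 0.141     ]
top check [0.49359717 0.16897827 0.141     ]
[119.7   0.3 -23.2]
```

```bash
python3 -m pendant '[1,25,0,-8,0,0,0, 1,55,0,-16,0,0,0, 1,85,0,-22,0,0,0, 1,105,0,-22,0,0,0, 1,118,0,-22,0,0,0, 1,124,0,-22,0,0,0, 1,127,0,-22,0,0,0, 1,128,0,-22,0,0,0, 1,128,0,-22,0,0,0, 1,128,0,-22,0,0,0]'
```

```text
time_s: 16.28
tcp_pos: [0.4917, 0.1725, 0.1324]
orientation: [[0.001, 0.328, 0.945], [0.001, 0.945, -0.328], [-1.0, 0.001, 0.001]]
contact_force: [0.5, -0.4, -1.0]
grip_width: 0.0853
```

```bash
python3 -m pendant '[0.5,0,0,0,0,0,0, 0.3,0,0,0,0,0,0, 0.1,0,0,0,0,0,0, 0,0,0,0,0,0,0, 0,0,0,0,0,0,0, 0,0,0,0,0,0,0, 0,0,0,0,0,0,0, 0,0,0,0,0,0,0, 0,0,0,0,0,0,0, 0,0,0,0,0,0,0]' 40
```

```text
time_s: 17.12
tcp_pos: [0.4913, 0.1724, 0.1318]
orientation: [[0.0, 0.327, 0.945], [0.0, 0.945, -0.327], [-1.0, 0.0, 0.0]]
contact_force: [-2.3, 0.6, 5.5]
grip_width: 0.018
```

```bash
python3 -m pendant '[0,-10,0,0,0,0,0, 0,-30,0,0,0,0,0, 0,-55,0,0,0,0,0, 0,-75,-5,2,5,0,0, 0,-80,-20,8,11,0,0, 0,-80,-45,18,17,0,0, 0,-80,-70,30,23,0,0, 0,-80,-100,42,29,0,0, 0,-80,-130,55,35,0,0, 0,-80,-155,66,41,0,0]'
python3 g.py 0.505 -0.012 0.21 -3.1
```

```text
time_s: 17.95
tcp_pos: [0.5025, 0.0019, 0.2122]
orientation: [[0.0, 0.87, 0.493], [0.0, 0.493, -0.87], [-1.0, 0.0, 0.0]]
contact_force: [0.3, -0.2, -0.5]
grip_width: 0.0178
t 17.95 d [ 2.2 -4.7 13.4] yaw 29.5 wx 32.6 F [ 0.3 -0.2 -0.5]
```

```bash
python3 -m pendant '[0,0,-1,3,6,0,0, 0,0,-2,6,12,0,0, 0,0,-3,9,18,0,0, 0,0,-4,11,24,0,0, 0,0,-4.5,13,30,0,0, 0,0,-4.5,13,32.3,0,0, 0,0,-4.5,13,32.3,0,0, 0,0,-4.5,13,32.3,0,0, 0,0,-4.5,13,32.3,0,0, 0,0,-4.5,13,32.3,0,0]'
python3 - <<'E'
from h import *
a=ctrl.snapshot("wrist");b=ctrl.snapshot("scene")
cv2.imwrite("pics/hold.png",np.hstack([cv2.resize(a["color"],(400,300)),cv2.resize(b["color"][90:330,100:420],(400,300))]))
cv2.imwrite("pics/wr2.png",a["color"])
E
python3 g.py 0.505 -0.012 0.21 -3.1
```

```text
time_s: 18.78
tcp_pos: [0.5053, -0.0092, 0.2117]
orientation: [[-0.0, 0.999, -0.041], [0.0, -0.041, -0.999], [-1.0, -0.0, -0.0]]
contact_force: [0.2, 0.6, -0.8]
grip_width: 0.0179
t 18.88 d [ 1.7 -0.3  2.7] yaw -2.4 wx 0.7 F [ 1.5  0.7 -1.4]
```

View pics/hold.png

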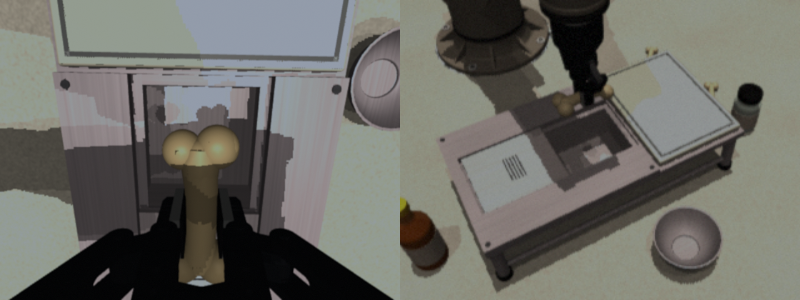

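The bone is held level along station y, centred over the fully uncovered opening. Lowering it.

```bash
python3 -m pendant '[0,10,0,2.7,0.7,0,0, 0,25,0,2.7,0.7,0,0, 0,40,0,2.7,0.7,0,0, 0,50,0,2.7,0.7,0,0, 0,60,0,2.7,0.7,0,0, 0,70,0,2.7,0.7,0,0, 0,76,0,2.7,0.7,0,0, 0,82,0,2.7,0.7,0,0, 0,86,0,2.7,0.7,0,0, 0,88,0,2.7,0.7,0,0]'
python3 - <<'E'
from h import *
a=ctrl.snapshot("wrist");b=ctrl.snapshot("scene")
cv2.imwrite("pics/low.png",np.hstack([cv2.resize(a["color"],(400,300)),cv2.resize(b["color"][140:260,180:340],(400,300))]))
E
```

```text
time_s: 19.72
tcp_pos: [0.5052, -0.012, 0.1232]
orientation: [[-0.0, 0.999, -0.054], [-0.0, -0.054, -0.999], [-1.0, -0.0, 0.0]]
contact_force: [0.9, 0.3, -1.2]
grip_width: 0.0174
```

View pics/low.png

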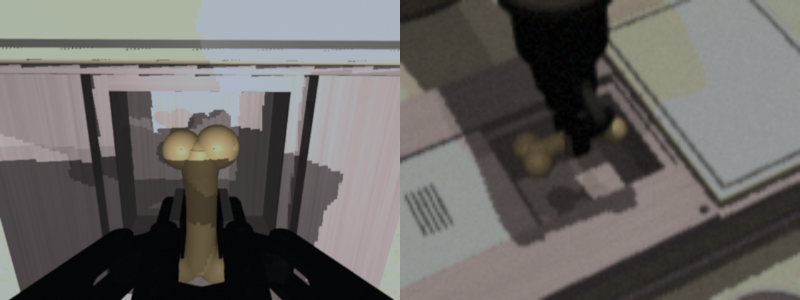

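The bone is inside the opening's outline, with clearance all round in both views. Lowering further, then releasing partly.

```bash
python3 -m pendant '[0,5,0,0,0,0,0, 0,10,0,0,0,0,0, 0,16,0,0,0,0,0, 0,22,0,0,0,0,0, 0,28,0,0,0,0,0, 0,34,0,0,0,0,0, 0,40,0,0,0,0,0, 0,45,0,0,0,0,0, 0,48,0,0,0,0,0, 0,48,0,0,0,0,0]'
```

```text
time_s: 20.65
tcp_pos: [0.5049, -0.0121, 0.0749]
orientation: [[-0.001, 0.999, -0.054], [-0.0, -0.054, -0.999], [-1.0, -0.001, 0.0]]
contact_force: [-0.6, -0.1, -0.7]
grip_width: 0.0174
```

```bash
python3 -m pendant '[0.3,0,0,0,0,0,0, 0.45,0,0,0,0,0,0, 0.45,0,0,0,0,0,0, 0.45,0,0,0,0,0,0, 0.45,0,0,0,0,0,0, 0.45,-15,0,0,0,0,0, 0.45,-40,0,0,0,0,0, 0.45,-70,0,0,0,0,0, 0.45,-100,0,0,0,0,0, 0.45,-130,0,0,0,0,0]'
python3 - <<'E'
from h import *
a=ctrl.snapshot("wrist");b=ctrl.snapshot("scene")
cv2.imwrite("pics/drop.png",cv2.convertScaleAbs(np.hstack([cv2.resize(a["color"],(400,300)),cv2.resize(b["color"][140:260,180:340],(400,300))]),alpha=1.5))
E
```

```text
time_s: 21.48
tcp_pos: [0.505, -0.0123, 0.207]
orientation: [[-0.0, 0.998, -0.055], [-0.0, -0.055, -0.998], [-1.0, -0.0, 0.0]]
contact_force: [0.2, 0.4, 0.7]
grip_width: 0.0384
```

View pics/drop.png

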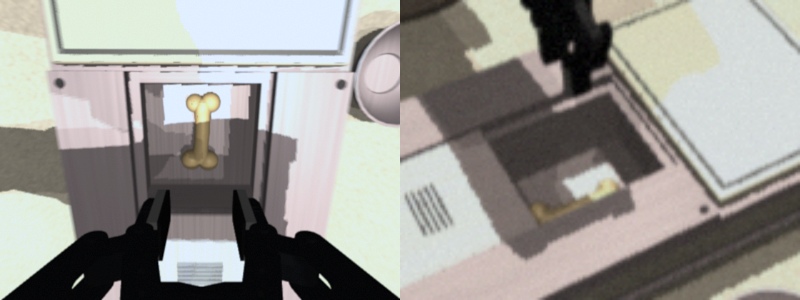

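```bash
python3 g.py 0.4975 -0.152 0.124 86.9
```

```text
t 21.58 d [ 85.4  -2.7 140.5] yaw -3.1 wx -90.0 F [ 0.1 -0.2 -1. ]
```

The bone lies flat in the pan (wrist panel, (202,130)), and the hatch ribs show at (200,270). Now to the hatch, keeping this orientation, with the gripper shut; the drag will be along tool -z.

```bash
python3 -m pendant '[0,0,-0.5,20,0,0,0, 0,0,-1,50,0,0,0, 0,0,-2,80,0,0,0, 0,5,-2.5,110,0,0,0, 0,25,-2.5,130,0,0,0, 0,45,-2.5,140,0,0,0, 0,65,-2.5,140,0,0,0, 0,80,-2.5,140,0,0,0, 0,85,-2.5,140,0,0,0, 0,87,-2.5,140,0,0,0]'
python3 g.py 0.4975 -0.152 0.1175 86.9
```

```text
time_s: 22.42
tcp_pos: [0.4945, -0.1517, 0.1177]
orientation: [[-0.002, 0.999, -0.055], [-0.0, -0.055, -0.999], [-1.0, -0.002, 0.0]]
contact_force: [0.1, 0.2, -0.1]
grip_width: -0.0001
t 22.42 d [0.2 3.  0.2] yaw -3.1 wx -90.0 F [ 0.1  0.2 -0.1]
```

```bash
python3 -m pendant '[0,0,0,0,0,0,0, 0,0,0,0,0,0,0, 0,0,0,0,0,0,0, 0,0,0,0,0,0,0, 0,0,0,0,0,0,0, 0,0,0,0,0,0,0, 0,0,0,0,0,0,0, 0,0,0,0,0,0,0, 0,0,0,0,0,0,0, 0,0,0,0,0,0,0]'
```

```text
time_s: 23.25
tcp_pos: [0.4952, -0.1517, 0.1186]
orientation: [[-0.0, 0.999, -0.054], [-0.0, -0.054, -0.999], [-1.0, -0.0, 0.0]]
contact_force: [0.0, 0.4, -0.6]
grip_width: 0.0001
```

```bash
python3 -m pendant '[0,0.2,0,0,0,0,0, 0,0.4,0,0,0,0,0, 0,0.6,0,0,0,0,0, 0,0.8,0,0,0,0,0, 0,1,0,0,0,0,0, 0,1.2,0,0,0,0,0, 0,1.3,0,0,0,0,0, 0,1.3,0,0,0,0,0, 0,1.3,0,0,0,0,0, 0,1.3,0,0,0,0,0]'
```

```text
time_s: 24.08
tcp_pos: [0.4952, -0.1516, 0.1173]
orientation: [[-0.0, 0.999, -0.054], [-0.0, -0.054, -0.999], [-1.0, -0.0, 0.0]]
contact_force: [-0.1, 0.5, 1.5]
grip_width: 0.0003
```

```bash
python3 -m pendant '[0,0.1,0,0,0,0,0, 0,0.2,0,0,0,0,0, 0,0.3,0,0,0,0,0, 0,0.4,0,0,0,0,0, 0,0.5,0,0,0,0,0, 0,0.6,0,0,0,0,0, 0,0.6,0,0,0,0,0, 0,0.6,0,0,0,0,0, 0,0.6,0,0,0,0,0, 0,0.6,0,0,0,0,0]'
```

```text
time_s: 24.92
tcp_pos: [0.4952, -0.1517, 0.1173]
orientation: [[0.0, 0.999, -0.054], [0.0, -0.054, -0.999], [-1.0, 0.0, -0.0]]
contact_force: [-5.6, 2.4, 15.9]
grip_width: 0.0001
```

```bash
python3 -m pendant '[0,0,-0.3,-2,0,0,0, 0,0,-0.3,-5,0,0,0, 0,0,-0.3,-8,0,0,0, 0,0,-0.3,-11,0,0,0, 0,0,-0.3,-14,0,0,0, 0,0,-0.3,-17,0,0,0, 0,0,-0.3,-20,0,0,0, 0,0,-0.3,-23,0,0,0, 0,0,-0.3,-26,0,0,0, 0,0,-0.3,-29,0,0,0]'
```

```text
time_s: 25.75
tcp_pos: [0.4969, -0.1235, 0.1173]
orientation: [[0.001, 0.998, -0.055], [-0.001, -0.055, -0.998], [-1.0, 0.001, 0.001]]
contact_force: [-2.1, -4.5, 11.4]
grip_width: 0.0002
```

```bash
python3 -m pendant '[0,0.1,0,-3,0,0,0, 0,0.2,0,-6.5,0,0,0, 0,0.2,0,-10,0,0,0, 0,0.2,0,-13.5,0,0,0, 0,0.2,0,-17,0,0,0, 0,0.2,0,-20.5,0,0,0, 0,0.2,0,-24,0,0,0, 0,0.2,0,-27.5,0,0,0, 0,0.2,0,-31,0,0,0, 0,0.2,0,-34,0,0,0]'
```

```text
time_s: 26.58
tcp_pos: [0.4989, -0.0895, 0.1172]
orientation: [[0.001, 0.998, -0.055], [-0.001, -0.055, -0.998], [-1.0, 0.001, 0.001]]
contact_force: [-3.0, -4.2, 15.3]
grip_width: 0.0
```

```bash
python3 -m pendant '[0,0,0,-3,0,0,0, 0,0,0,-6.5,0,0,0, 0,0,0,-10,0,0,0, 0,0,0,-13.5,0,0,0, 0,0,0,-17,0,0,0, 0,0,0,-20.5,0,0,0, 0,0,0,-24,0,0,0, 0,0,0,-27.5,0,0,0, 0,0,0,-31,0,0,0, 0,0,0,-34,0,0,0]'
```

```text
time_s: 27.42
tcp_pos: [0.5009, -0.0554, 0.1173]
orientation: [[0.002, 0.998, -0.055], [-0.001, -0.055, -0.998], [-1.0, 0.002, 0.0]]
contact_force: [-2.1, -3.9, 14.1]
grip_width: -0.0004
```

```bash
python3 -m pendant '[0,0,0,-3,0,0,0, 0,0.1,0,-6.5,0,0,0, 0,0.1,0,-10,0,0,0, 0,0.1,0,-13.5,0,0,0, 0,0.1,0,-17,0,0,0, 0,0.1,0,-20.5,0,0,0, 0,0.1,0,-24,0,0,0, 0,0.1,0,-27.5,0,0,0, 0,0.1,0,-31,0,0,0, 0,0.1,0,-34,0,0,0]'
```

```text
time_s: 28.25
tcp_pos: [0.5029, -0.0214, 0.1172]
orientation: [[0.002, 0.998, -0.055], [-0.0, -0.055, -0.998], [-1.0, 0.002, 0.0]]
contact_force: [-1.4, -4.6, 15.6]
grip_width: 0.0001
```

```bash
python3 -m pendant '[0,0,0,-2,0,0,0, 0,0,0,-4,0,0,0, 0,0,0,-6,0,0,0, 0,0,0,-8,0,0,0, 0,0,0,-10,0,0,0, 0,0,0,-12,0,0,0, 0,0,0,-14,0,0,0, 0,0,0,-16,0,0,0, 0,0,0,-18,0,0,0, 0,0,0,-18,0,0,0]'
```

```text
time_s: 29.08
tcp_pos: [0.504, -0.004, 0.1172]
orientation: [[0.002, 0.998, -0.055], [-0.001, -0.055, -0.998], [-1.0, 0.002, 0.001]]
contact_force: [0.6, -6.8, 14.2]
grip_width: 0.0002
```

```bash
python3 -m pendant '[0,0,0,-1,0,0,0, 0,0,0,-2,0,0,0, 0,0,0,-3.5,0,0,0, 0,0,0,-5,0,0,0, 0,0,0,-6.5,0,0,0, 0,0,0,-8,0,0,0, 0,0,0,-8,0,0,0, 0,0,0,-8,0,0,0, 0,0,0,-8,0,0,0, 0,0,0,-8,0,0,0]'
python3 -m pendant '[0,-10,0,0,0,0,0, 0,-35,0,0,0,0,0, 0,-70,0,0,0,0,0, 0,-105,0,0,0,0,0, 0,-130,0,0,0,0,0, 0,-140,0,30,0,0,0, 0,-140,0,65,0,0,0, 0,-140,0,100,0,0,0, 0,-140,0,135,0,0,0, 0,-140,0,160,0,0,0]'
python3 - <<'E'
from h import *
a=ctrl.snapshot("wrist");b=ctrl.snapshot("scene")
cv2.imwrite("pics/end.png",cv2.convertScaleAbs(np.hstack([cv2.resize(a["color"],(400,300)),cv2.resize(b["color"][90:330,100:420],(400,300))]),alpha=1.5))
E
```

```text
time_s: 29.92
tcp_pos: [0.5045, 0.0039, 0.1173]
orientation: [[0.002, 0.998, -0.055], [-0.001, -0.055, -0.998], [-1.0, 0.002, 0.001]]
contact_force: [-0.1, -7.7, 14.1]
grip_width: 0.0001
time_s: 30.75
tcp_pos: [0.494, -0.1574, 0.2571]
orientation: [[0.001, 0.998, -0.056], [0.0, -0.056, -0.998], [-1.0, 0.001, -0.0]]
contact_force: [0.3, 0.5, -0.0]
grip_width: 0.0003
```

View pics/end.png

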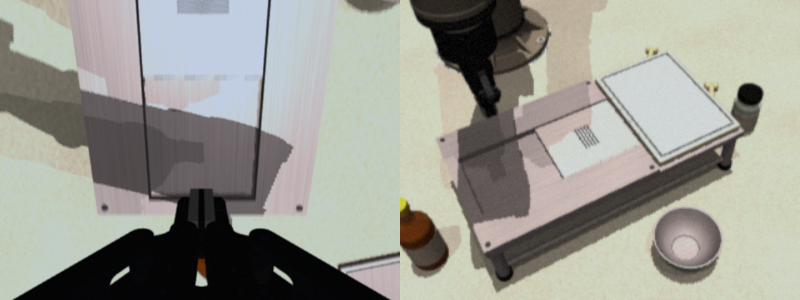

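The hatch looks shut and the bystanders look undisturbed. I compare the hatch position numerically with the start image.

Run:
```python
from h import *
a=cv2.imread("pics/scene0.png",0);s=ctrl.snapshot("scene")["color"];b=cv2.cvtColor(s,cv2.COLOR_BGR2GRAY)
for n,(x0,y0,x1,y1) in dict(ribs=(236,186,262,212),jar=(362,154,392,192),bowl=(298,255,362,308),bottle=(88,245,140,308)).items():
    r=cv2.matchTemplate(b[y0-8:y1+8,x0-8:x1+8],a[y0:y1,x0:x1],5);_,m,_,p=cv2.minMaxLoc(r);print(n,round(m,2),p[0]-8,p[1]-8)
```

```text
ribs 0.94 0 0
jar 1.0 0 0
bowl 1.0 0 0
bottle 1.0 0 0
```

```bash
python3 -c "
from cell import ctrl
print(ctrl.hand_in(), ctrl.get_obs()['time_s'])"
```

```text
the job is handed in; nothing more can be done
the job is handed in; nothing more can be done
```

The job is done and handed in at about 31 s. I drew the hatch open to its stop, lowered the largest bone through the opening and dropped it into the pan. Then I slid the hatch shut again.

- **Hatch pressing:** the plate lay about 3 mm below the deck top. The force readings, taken at the end of each move, were 11 to 16 N while dragging. That is under the 25 N limit, though a few dipped below the suggested 12 N. At each end the finger slipped on the plate after the full 140 mm, which shows the hatch had reached its stop.
- **Bone:** the wrist and scene views after the drop showed it lying flat inside the pan.
- **Final checks:** in the scene camera the hatch ribs, jar, bowl and bottle all matched their starting positions to the pixel. The gripper was clear and touching nothing.
- **Disagreements:** the top and wrist cameras placed the bone about 5 mm apart, which the open jaws allowed for. One approach to the hatch briefly dipped 2 mm lower than intended; no contact showed in the end-of-move reading.

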